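# Snap the T-handle spanners onto the sprung clip rail in size order

## Robot

A 6-joint arm with a two-finger parallel gripper is mounted at the origin on the work surface. World frame = base frame: x ahead of the robot, y to its left, z up, the work surface at z = 0. Lengths are in m, angles in rad, forces in N, time in s.
With the tool pointing down it reaches from about 0.35 to 0.8 m from the base axis. Payload 7.3 kg.
Tool frame: the origin (TCP) lies at the very end of the fingers, on their centre line; the grasp point (between the pads) lies 19 mm behind it; x points along the fingers, z is the direction in which the jaws open and shut, and the axes are right-handed (so a half turn about x gives the same grasp; the last joint's range is limited). The gripper opens to 85 mm and grips with 20 to 120 N. Pads are 22 mm wide; open, the fingers measure 114 mm over their backs; the gripper's body (76 mm by 85 mm) begins 54 mm behind the grasp point. The pads swing forward as they close: fully open they stand 13 mm farther back than shut.
Start: joints at [-1.485, 0.342, 1.524, -0, 1.275, -0.146], TCP at [0.121, -0.511, 0.195] pointing down, gripper open.
Joint ranges: [-2.53, 2.53], [-0.77, 2.02], [0.04, 2.7], [-1, 4.14], [0.28, 2.66], [-3.11, 3.11]. Speed limits (rad/s): [2.57, 2.57, 3.14, 3.14, 3.14, 3.14].

## Interface

Orientations are given as a unit quaternion [w, x, y, z].
In Python, from workcell import env gives the robot as it stands. Calls block until the motion is done:
- env.goto(position, orientation): joint-space move of the TCP to a pose.
- env.move_straight(position, orientation=None, max_speed=0.15, f_stop=None): straight line of the TCP; orientation=None keeps the orientation; max_speed is the mean speed in m/s. With f_stop (N) it stops when the force on the tool has changed by that much, and returns True; else False.
- env.move_joints(angles): joint-space move.
- env.release() and env.gripper_close(): open the fingers fully, or close them until they stop; the grip force is fixed at half the most.
- env.pause(seconds).
- env.inverse_kinematics(position, orientation): joint angles nearest the present ones, or None.
- env.snapshot(name): name is "scene" or "top" or "wrist"; returns a dict with "img" (384x512x3 uint8, blue, green, red), "depth" (384x512 float32, m along the optical axis (not along the pixel's ray), 0 where there is no reading), "mtx" (3x3 intrinsics, pixels), "xyz" and "attitude" of the camera in the world. Camera axes: x right, y down, z forward; pixel columns grow to the right and rows downward; lengths in m; the calibration is good to about 2 mm. The wrist camera is an equidistant fisheye: a pixel r from the principal point sees the ray r / f radians off the axis. A picture is of the moment at which its call begins.
A pose or a line that the arm cannot do raises env.MotionError and nothing moves.
- env.finish_job(): hands the job in, once; it reports no verdict.
Trained networks look in a picture, given as the dict that the camera call returned (one of the last four; its "shot" number tells which), for a name from the list of things; names that differ only in an ending like _2 or _b are one class to them, and where a whole thing is asked for, a point or a joint stands for the part that bears it (a point fixed in the world has none). Each returns a list of dicts, best first, with "conf" (0 to 1); they miss things now and then, are a little off and sometimes report something else, mostly with a low value. They report only what shows in the picture. A call takes as long as a camera call. They do not tell look-alikes from the thing itself.
- env.look_for(picture, query): "centre" ([column, row] in pixels, amid what is visible of it).
Readings, each from a call of its own:
- env.read_clock(): time.
- env.read_joint_positions(): joint angles.
- env.read_joint_velocities(): joint speeds.
- env.read_effort(): joint torques, N m.
- env.read_position(): TCP position.
- env.read_orientation(): TCP orientation.
- env.read_contact_force(): force on the tool from outside, world axes, zero at the start.
- env.read_ft_torque(): the same for the moment, N m.
- env.read_opening(): finger opening in m.
Only numpy, scipy, OpenCV 4.12 (cv2) and the standard library are available. Lean on these libraries where they do the work, as an engineer would, in place of code of your own. Each camera call takes 0.05 s, during which the arm holds its last target.

## Task

Put the three T-handle spanners away on the sloping clip rail in order of length, the shortest in the left-hand place and the longest in the right-hand place as seen from the robot. Press each one in with its crossbar at the top end and its shank held midway between the upper and lower clips, until it has clicked fully home in both. Leave the other things on the bench where they are.

Things in the scene. Friction and masses are not known exactly. Their poses are not given: they have to be found in the camera images.
- short_hold (a point): Where to hold the short plain steel T-handle spanner (144 mm long overall, under 0.26 kg): on the axis of its 22 mm round shank, 70 mm from the crossbar's axis and 63 mm from the plain end. Starts lying flat on the table on the robot's right, this point 11 mm up. x runs along the shank to the crossbar, y along the crossbar, z up as it lies.
- short_bar (a point): The middle of the short spanner's crossbar (round, 22 mm thick, 56 mm long, lying flat too), 70 mm from short_hold along x.
- medium_hold (a point): Where to hold the medium plain steel T-handle spanner (170 mm long overall, under 0.26 kg): on the axis of its 22 mm round shank, 70 mm from the crossbar's axis and 89 mm from the plain end. Starts lying flat on the table on the robot's right, this point 11 mm up. x runs along the shank to the crossbar, y along the crossbar, z up as it lies.
- medium_bar (a point): The middle of the medium spanner's crossbar (round, 22 mm thick, 56 mm long, lying flat too), 70 mm from medium_hold along x.
- long_hold (a point): Where to hold the long plain steel T-handle spanner (196 mm long overall, under 0.26 kg): on the axis of its 22 mm round shank, 70 mm from the crossbar's axis and 115 mm from the plain end. Starts lying flat on the table on the robot's right, this point 11 mm up. x runs along the shank to the crossbar, y along the crossbar, z up as it lies.
- long_bar (a point): The middle of the long spanner's crossbar (round, 22 mm thick, 56 mm long, lying flat too), 70 mm from long_hold along x.
- stand: Dark fixed stand, 190 by 260 mm, of the clip rail, 180 mm high; origin under its middle, x to the high rear. The rail is a white panel, 180 mm up the slope by 270 mm across, leaning back 35 degrees from level with its face to the robot. Two aluminium bars 76 mm apart run across it; at each of three places, 90 mm apart, each bar has a pair of sprung steel roller jaws.
- rail (a joint): How far the panel, with bars and jaws, is pressed in square to itself: 0 to 0.020 m, then a hard stop; it springs back when let go. About 4 to 10 N pushes it right in, before the jaws snap open (about 10 N per spanner): so it must be followed in, well past the place as first measured, until the shank clicks and the firm stop is felt. A 20 N push on the stop does no harm.
- place_left (a point): Left-hand (+y) place, left and right as seen from the robot: where the hold point of a seated spanner belongs, on its shank's axis, midway between upper and lower jaws, 40 mm off the panel. x up the slope, y along the rail to the left, z out of the panel; moves with the panel. 58 mm of shank between the jaws is free; rollers reach 14 mm above the axis and draw in a shank up to 5 mm to a side.
- place_mid (a point): Middle place, left and right as seen from the robot: where the hold point of a seated spanner belongs, on its shank's axis, midway between upper and lower jaws, 40 mm off the panel. x up the slope, y along the rail to the left, z out of the panel; moves with the panel. 58 mm of shank between the jaws is free; rollers reach 14 mm above the axis and draw in a shank up to 5 mm to a side.
- place_right (a point): Right-hand (-y) place, left and right as seen from the robot: where the hold point of a seated spanner belongs, on its shank's axis, midway between upper and lower jaws, 40 mm off the panel. x up the slope, y along the rail to the left, z out of the panel; moves with the panel. 58 mm of shank between the jaws is free; rollers reach 14 mm above the axis and draw in a shank up to 5 mm to a side.
- screwdriver: A bystander to be left where it is: grey screwdriver, 170 mm; the origin is under its middle.
- flux_jar: A bystander to be left where it is: amber jar, 48 mm across, 60 mm tall; the origin is under its middle.
- solder_reel: A bystander to be left where it is: black solder reel, 56 mm across, 40 mm tall; the origin is under its middle.
- circuit_board: A bystander to be left where it is: circuit board, 80 by 100 mm, 16 mm tall; the origin is under its middle.
- multimeter: A bystander to be left where it is: grey hand multimeter, 85 by 170 mm, 40 mm tall; the origin is under its middle.
- parts_tray: A bystander to be left where it is: open grey parts tray, 110 by 150 mm, 30 mm tall; the origin is under its middle.
- mug: A bystander to be left where it is: white mug, 80 mm across, 90 mm tall; the origin is under its middle.
- spanner_short: The short spanner's body, origin 11 mm below short_hold in its own z (same axes).
- spanner_medium: The medium spanner's body, origin 11 mm below medium_hold in its own z (same axes).
- spanner_long: The long spanner's body, origin 11 mm below long_hold in its own z (same axes).
Mind the look-alikes: they are no part of the job. What is shaped like the spanner_medium but blue is not meant. What is shaped like the spanner_long but orange is not meant.

How it is judged:
At the end, for the whole second after the job is handed in: Short left, medium middle, long right, at rest, each with its crossbar at the upper end and parallel to the rail within 0.6 rad; hold point within 3 mm of seated depth, 4 mm sideways and 10 mm along the slope of its place; shank within 0.08 rad of straight up the slope (x of short_hold in the frame of place_left between -0.01 and 0.01 m and y of short_hold in the frame of place_left between -0.004 and 0.004 m and z of short_hold in the frame of place_left between -0.003 and 0.003 m and x of short_bar in the frame of place_left above 0.05 m and angle between the x axis of short_hold and the x axis of place_left, either way round below 0.08 rad and angle between the y axis of short_hold and the y axis of place_left, either way round below 0.6 rad and x of medium_hold in the frame of place_mid between -0.01 and 0.01 m and y of medium_hold in the frame of place_mid between -0.004 and 0.004 m and z of medium_hold in the frame of place_mid between -0.003 and 0.003 m and x of medium_bar in the frame of place_mid above 0.05 m and angle between the x axis of medium_hold and the x axis of place_mid, either way round below 0.08 rad and angle between the y axis of medium_hold and the y axis of place_mid, either way round below 0.6 rad and x of long_hold in the frame of place_right between -0.01 and 0.01 m and y of long_hold in the frame of place_right between -0.004 and 0.004 m and z of long_hold in the frame of place_right between -0.003 and 0.003 m and x of long_bar in the frame of place_right above 0.05 m and angle between the x axis of long_hold and the x axis of place_right, either way round below 0.08 rad and angle between the y axis of long_hold and the y axis of place_right, either way round below 0.6 rad and linear speed of each of spanner_short, spanner_medium, spanner_long below 0.02 m/s); the robot touches nothing.
It fails at once if one of the other things on the bench is pushed more than 30 mm from where it stood (distance of any of screwdriver, flux_jar, solder_reel, circuit_board, multimeter, parts_tray, mug from where it was at the start of the episode above 0.03 m).
It also fails if it takes over 72 s, if anything falls off the work surface, if the arm or the gripper's body presses on something with over 40 N, if the wrist force passes 120 N, or if a joint passes its speed limit or range.

## Working session

There is one attempt and no reset: what is moved stays moved. The work goes in short steps, each a Python script; the robot and the scene stay as the last script left them, time stands still between calls to the robot, and variables do not carry over. Pictures are saved under pics/ and viewed, and the job is handed in when it is done.

```bash
ls; mkdir -p pics
python3 - <<'E'
from workcell import env
import cv2,numpy as np
print(env.read_clock())
for n in ["scene","top","wrist"]:
    p=env.snapshot(n); cv2.imwrite(f"pics/{n}0.png",p["img"]); np.savez(f"pics/{n}0.npz",**{k:p[k] for k in ["img","depth","mtx","xyz","attitude"]})
    print(n,p["mtx"],p["xyz"],p["attitude"],p["depth"].min(),p["depth"].max())
print(env.read_clock(), env.read_orientation())
E
```

```text
pics
0.0
scene [[405.60336009   0.         254.48449598]
 [  0.         405.60336009 197.08503007]
 [  0.           0.           1.        ]] [0.99648866 0.57987435 0.95707367] [-0.11629623  0.30382314  0.88318681 -0.33785758] 0.0 3.8089416
top [[429.31651048   0.         263.76713041]
 [  0.         429.31651048 182.86519975]
 [  0.           0.           1.        ]] [ 0.29269742 -0.03658433  1.62652658] [-0.05661655  0.7101769  -0.70025239  0.04571578] 0.0 2.6108694
wrist [[297.31863964   0.         255.43818858]
 [  0.         297.31863964 190.4725233 ]
 [  0.           0.           1.        ]] [ 0.18521416 -0.49669155  0.3728363 ] [ 0.10254734  0.77739869 -0.61511091 -0.08230359] 0.0 1.5304248
0.15 [ 0.5541869   0.43911798  0.5547402  -0.438538  ]
```

View pics/scene0.png

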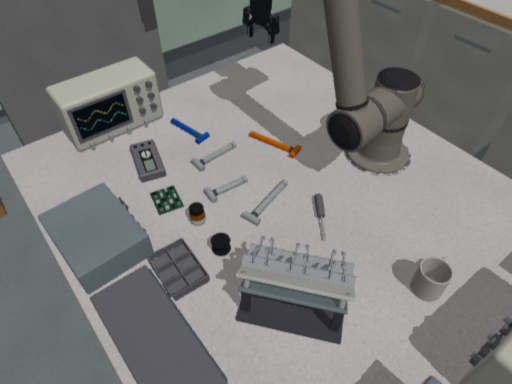

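View pics/top0.png

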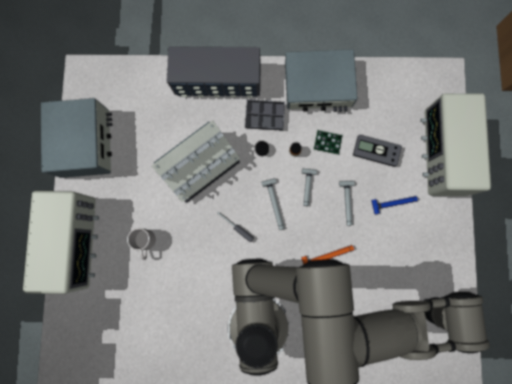

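View pics/wrist0.png

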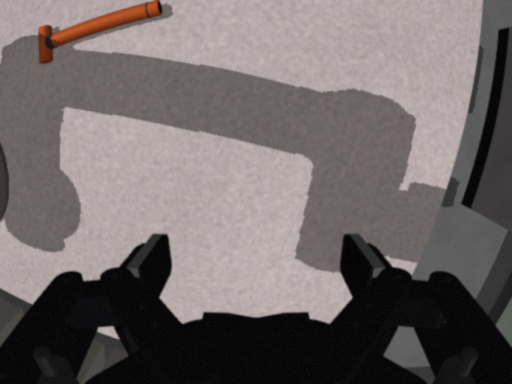

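The scene view shows three steel spanners at about (215,155), (227,188) and (267,202), and the rail at (298,278). In the top view they are at (347,202), (307,187) and (273,203), with the rail at (198,160). The blue (395,205) and orange (328,254) ones are look-alikes. Next I'll build point clouds.

```bash
cat > h.py <<'E'
import numpy as np,cv2
from scipy.spatial.transform import Rotation as R
def Rm(q): return R.from_quat([q[1],q[2],q[3],q[0]]).as_matrix()
def cloud(p,fish=False):
    h,w=p["depth"].shape; u,v=np.meshgrid(np.arange(w),np.arange(h)); K=p["mtx"]
    a=(u-K[0,2])/K[0,0]; b=(v-K[1,2])/K[1,1]
    if fish:
        r=np.hypot(a,b)+1e-9; s=np.tan(np.minimum(r,1.5))/r; a=a*s;b=b*s
    d=p["depth"]; X=np.stack([a*d,b*d,d],-1)@Rm(p["attitude"]).T+p["xyz"]
    X[d==0]=np.nan
    return X
E
python3 - <<'E'
from h import *
for n in ["top","scene"]:
    p=dict(np.load(f"pics/{n}0.npz")); X=cloud(p); img=p["img"].astype(int)
    z=X[...,2]; 
    reg=(X[...,0]>.2)&(X[...,0]<.75)&(X[...,1]>-.45)&(X[...,1]<.4)
    t=reg&(abs(z)<.02); print(n,"table z", np.nanmedian(z[t]), np.nanstd(z[t&(abs(z)<.006)]))
    m=(reg&(z>.008)).astype(np.uint8)
    k,l,st,c=cv2.connectedComponentsWithStats(m)
    for i in range(1,k):
        if st[i,4]<15: continue
        P=X[l==i]; col=img[l==i].mean(0); C=P.mean(0); d=P[:,:2]-C[:2]; w,V=np.linalg.eigh(np.cov(d.T)); s=d@V[:,1]; s2=d@V[:,0]
        print(c[i].round(),st[i,4],"C",C.round(3),"zmax",P[:,2].max().round(3),"L",np.ptp(s).round(3),np.ptp(s2).round(3),"ang",np.degrees(np.arctan2(V[1,1],V[0,1])).round(1),"col",col.round())
    if n=="top": a=p["img"][105:215,140:365]; 
    else: a=p["img"][130:345,150:370]
    cv2.imwrite(f"pics/{n}0c.png",cv2.resize(a,None,fx=min(800/a.shape[1],600/a.shape[0]),fy=min(800/a.shape[1],600/a.shape[0]),interpolation=cv2.INTER_CUBIC))
E
```

```text
top table z -0.0014801770355969968 0.0028836860554494795
[196. 161.] 3742 C [0.591 0.234 0.111] zmax 0.177 L 0.27 0.17 ang 128.3 col [136. 140. 135.]
[263. 127.] 77 C [ 0.743 -0.005  0.022] zmax 0.036 L 0.148 0.01 ang 87.2 col [73. 70. 69.]
[338. 138.] 15 C [ 0.706 -0.293  0.013] zmax 0.019 L 0.024 0.015 ang 171.7 col [45. 52. 37.]
[368. 148.] 614 C [ 0.664 -0.401  0.032] zmax 0.046 L 0.129 0.104 ang 55.5 col [88. 89. 85.]
[323. 140.] 17 C [ 0.699 -0.234  0.012] zmax 0.016 L 0.029 0.013 ang 172.3 col [83. 86. 73.]
[332. 142.] 17 C [ 0.689 -0.271  0.012] zmax 0.021 L 0.029 0.016 ang 163.3 col [67. 74. 56.]
[261. 147.] 164 C [0.663 0.002 0.038] zmax 0.047 L 0.053 0.052 ang 90.4 col [40. 39. 39.]
[295. 149.] 145 C [ 0.654 -0.125  0.05 ] zmax 0.065 L 0.044 0.047 ang 161.2 col [48. 50. 54.]
[307. 184.] 265 C [ 0.527 -0.175  0.018] zmax 0.03 L 0.143 0.054 ang 174.1 col [136. 134. 128.]
[273. 201.] 345 C [ 0.461 -0.047  0.018] zmax 0.029 L 0.196 0.055 ang -163.7 col [137. 136. 129.]
[347. 199.] 309 C [ 0.47  -0.324  0.018] zmax 0.029 L 0.168 0.056 ang -177.3 col [137. 136. 129.]
[376. 206.]
[... 1224 characters left out ...]
] zmax 0.017 L 0.052 0.01 ang 76.5 col [83. 87. 75.]
[320. 210.] 239 C [0.356 0.08  0.02 ] zmax 0.029 L 0.17 0.025 ang 53.5 col [100.  96.  96.]
[178. 202.] 20 C [ 0.675 -0.217  0.012] zmax 0.014 L 0.032 0.012 ang 77.4 col [66. 68. 59.]
[197. 214.] 317 C [ 0.666 -0.119  0.043] zmax 0.064 L 0.047 0.052 ang 143.0 col [46. 57. 68.]
[220. 241.] 273 C [0.666 0.001 0.038] zmax 0.044 L 0.056 0.053 ang 50.2 col [31. 29. 30.]
[295. 290.] 8501 C [0.627 0.263 0.095] zmax 0.178 L 0.27 0.188 ang 128.3 col [110. 108. 105.]
[192. 255.] 127 C [ 0.746 -0.019  0.023] zmax 0.033 L 0.141 0.009 ang 87.9 col [78. 74. 75.]
[423. 262.] 32 C [0.312 0.398 0.081] zmax 0.092 L 0.039 0.005 ang 177.7 col [136. 137. 143.]
```

View pics/top0c.png

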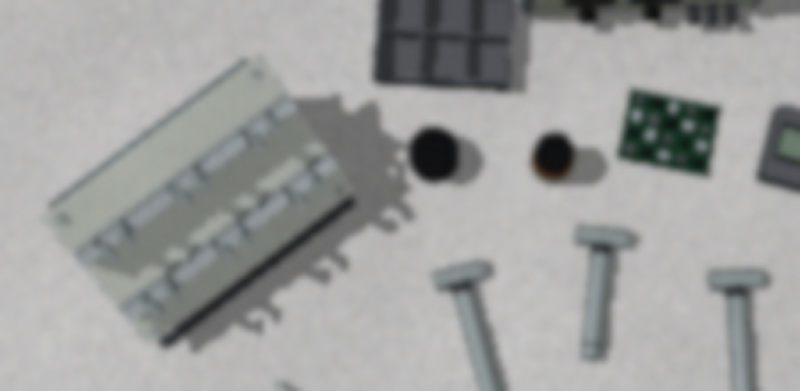

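View pics/scene0c.png

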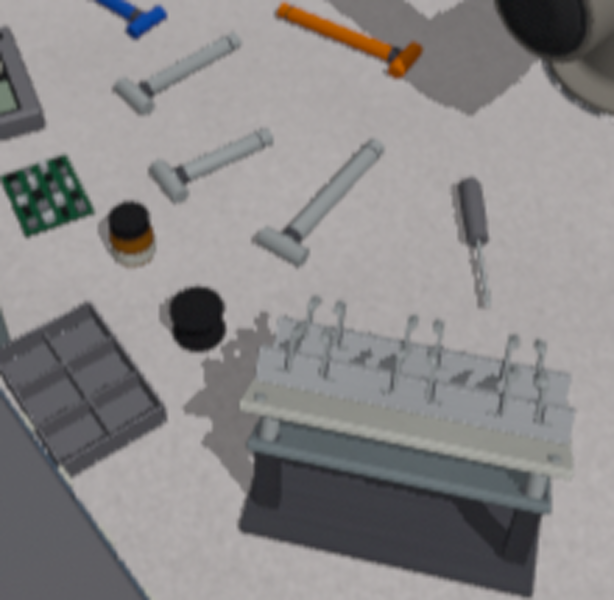

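The top and scene clouds agree. Short (L 0.145), medium (0.170) and long (0.198) all have their crossbars toward +x. I'll fit the panel coarsely, then look closer with the wrist camera.

Run:
```python
from h import *
q=[0.5541869,0.43911798,0.5547402,-0.438538]; T=Rm(q); p=dict(np.load("pics/wrist0.npz"))
print("tool axes",T.round(3)); C=Rm(p["attitude"]); print("cam in tool R",(T.T@C).round(3),"t",(T.T@(p["xyz"]-np.array([.121,-.511,.195]))).round(4))
for n in ["top","scene"]:
    p=dict(np.load(f"pics/{n}0.npz")); X=cloud(p).reshape(-1,3); X=X[~np.isnan(X[:,0])]
    X=X[(np.abs(X[:,:2]-[.61,.25]).max(1)<.2)&(X[:,2]>.03)]
    for yaw in [38.3]:
        a=np.radians(yaw); ex=np.array([np.cos(a),np.sin(a),0]); ez=np.array([0,0,1]); th=np.radians(35)
        nz=-np.sin(th)*ex+np.cos(th)*ez; px=np.cos(th)*ex+np.sin(th)*ez; py=np.cross(nz,px)
        h,e=np.histogram(X@nz,bins=np.arange(-.45,-.1,.004)); 
        print(n,[(round(b,3),int(c)) for c,b in zip(h,e) if c>15])
        s=X@nz; b=e[np.argmax(h)]
        # ransac plane free
        best=None; rng=np.random.default_rng(0)
        for _ in range(500):
            A=X[rng.choice(len(X),3,False)]; nn=np.cross(A[1]-A[0],A[2]-A[0]); 
            if np.linalg.norm(nn)<1e-5: continue
            nn/=np.linalg.norm(nn); 
            if nn@nz<.9: nn=-nn
            if nn@nz<.9: continue
            m=abs((X-A[0])@nn)<.004
            if best is None or m.sum()>best.sum(): best=m
        Q=X[best]; c=Q.mean(0); U=np.linalg.svd(Q-c)[2][2]; U*=np.sign(U[2]); 
        print(best.sum(),c.round(4),"n",U.round(3),"tilt",np.degrees(np.arccos(U[2])),"yaw",np.degrees(np.arctan2(-U[1],-U[0])), "off",c@nz)
        for ax,nm in((px,'x'),(py,'y')): print(nm,np.percentile(Q@ax,[0,1,50,99,100]).round(4))
```

```text
tool axes [[-0.     0.973  0.23 ]
 [ 0.001  0.23  -0.973]
 [-1.     0.    -0.001]]
cam in tool R [[ 0.001 -0.261  0.965]
 [ 0.    -0.965 -0.261]
 [ 1.     0.    -0.001]] t [-0.1778  0.0658  0.0006]
top [(np.float64(-0.306), 28), (np.float64(-0.302), 50), (np.float64(-0.298), 20), (np.float64(-0.274), 97), (np.float64(-0.27), 554), (np.float64(-0.266), 1140), (np.float64(-0.262), 702), (np.float64(-0.258), 168), (np.float64(-0.254), 53), (np.float64(-0.25), 62), (np.float64(-0.246), 69), (np.float64(-0.242), 108), (np.float64(-0.238), 217), (np.float64(-0.234), 135), (np.float64(-0.23), 34), (np.float64(-0.218), 27), (np.float64(-0.214), 88), (np.float64(-0.21), 52)]
1957 [0.594  0.2372 0.1075] n [-0.44  -0.355  0.825] tilt 34.437613207902885 yaw 38.87134459763272 off -0.2635927796877645
x [0.4665 0.4687 0.5607 0.646  0.6477]
y [-0.3178 -0.3153 -0.1815 -0.0508 -0.0479]
scene [(np.float64(-0.37), 19), (np.float64(-0.366), 21), (np.float64(-0.362), 16), (np.float64(-0.358), 19), (np.float64(-0.354), 20), (np.float64(-0.35), 20), (np.float64(-0.346), 19), (np.float64(-0.342), 26), (np.fl
[... 338 characters left out ...]
oat64(-0.286), 19), (np.float64(-0.282), 24), (np.float64(-0.274), 25), (np.float64(-0.27), 187), (np.float64(-0.266), 740), (np.float64(-0.262), 710), (np.float64(-0.258), 330), (np.float64(-0.254), 316), (np.float64(-0.25), 298), (np.float64(-0.246), 324), (np.float64(-0.242), 308), (np.float64(-0.238), 340), (np.float64(-0.234), 412), (np.float64(-0.23), 35), (np.float64(-0.226), 45), (np.float64(-0.222), 40), (np.float64(-0.218), 50), (np.float64(-0.214), 97), (np.float64(-0.21), 129)]
1897 [0.6226 0.2594 0.1378] n [-0.346 -0.277  0.896] tilt 26.323973873185732 yaw 38.63246177212322 off -0.2595306999793131
x [0.5195 0.523  0.6192 0.6496 0.6514]
y [-0.3202 -0.3161 -0.1802 -0.0541 -0.0501]
```

```bash
cat >> h.py <<'E'
def quat(M):
    q=R.from_matrix(M).as_quat(); return [q[3],q[0],q[1],q[2]]
def toolM(sx,sz,flip=False):
    """tool for spanner x axis sx, spanner z axis sz"""
    sx=np.array(sx,float);sz=np.array(sz,float);sz/=np.linalg.norm(sz);sx=sx-sz*(sx@sz);sx/=np.linalg.norm(sx)
    sy=np.cross(sz,sx); s=-1 if flip else 1
    return np.stack([-sz,s*sx,-s*sy],1)
def railframe(yaw,th=np.radians(35)):
    ex=np.array([np.cos(yaw),np.sin(yaw),0]); ez=np.array([0,0,1.])
    nz=-np.sin(th)*ex+np.cos(th)*ez; px=np.cos(th)*ex+np.sin(th)*ez; return px,np.cross(nz,px),nz
E
python3 - <<'E'
from workcell import env
from h import *
px,py,nz=railframe(np.radians(38.5))
for flip in (0,1):
    for dy in(.09,0,-.09):
        for off in (.015,.15):
            pos=.558*px+(-.183+dy)*py+(-.266+off)*nz
            print(flip,dy,off,pos.round(3),env.inverse_kinematics(pos,quat(toolM(px,nz,flip))))
    for yaw,pos in((-6,[.53,-.174,.005]),(2.7,[.48,-.323,.005]),(16,[.48,-.045,.005])):
        a=np.radians(yaw); print(flip,yaw,env.inverse_kinematics(pos,quat(toolM([np.cos(a),np.sin(a),0],[0,0,1],flip))))
    print(flip,env.inverse_kinematics([.36,-.18,.16],quat(toolM([1,0,0],[0,0,1],flip))))
print(env.read_clock())
E
```

```text
0 0.09 0.015 [0.528 0.301 0.114] [0.25691398 0.33585434 2.01482289 0.82576819 0.32007453 0.42465485]
0 0.09 0.15 [0.468 0.253 0.225] [0.16245429 0.02543532 2.02850515 0.5163455  0.60242756 0.70405043]
0 0 0.015 [0.584 0.231 0.114] [0.06900352 0.37876611 1.94050228 0.86231109 0.44265579 0.24536587]
0 0 0.15 [0.524 0.183 0.225] [-0.05061694  0.09380836  1.95359169  0.62074529  0.71040886  0.44860669]
0 -0.09 0.015 [0.64  0.161 0.114] [-0.08458974  0.44380147  1.8236523   0.8292095   0.56322597  0.16720155]
0 -0.09 0.15 [0.58  0.112 0.225] [-0.21121293  0.18979376  1.83603891  0.65603313  0.81341234  0.30028636]
0 -6 [-4.54606183e-01  6.17622226e-01  1.65653401e+00 -4.44089210e-16
  8.67436414e-01  1.22090990e+00]
0 2.7 [-7.24756402e-01  6.46599430e-01  1.59472948e+00 -4.44089210e-16
  9.00263741e-01  7.98916035e-01]
0 16 [-2.52619464e-01  5.16454453e-01  1.87085134e+00 -4.44089210e-16
  7.54286865e-01  1.03892418e+00]
0 [-6.54623696e-01  1.54432342e-01  1.88668590e+00 -4.44089210e-16
  1.10047441e+00  9.16172631e-01]
1 0.09 0.015 [0.528 0.301 0.114] [ 0.25691398  0.33585434  2.01482289
[... 284 characters left out ...]
61694  0.09380836  1.95359169  0.62074529  0.71040886 -2.69298596]
1 -0.09 0.015 [0.64  0.161 0.114] [-0.08458974  0.44380147  1.8236523   0.8292095   0.56322597 -2.9743911 ]
1 -0.09 0.15 [0.58  0.112 0.225] [-0.21121293  0.18979376  1.83603891  0.65603313  0.81341234 -2.84130629]
1 -6 [-4.54606183e-01  6.17622226e-01  1.65653401e+00 -4.44089210e-16
  8.67436414e-01 -1.92068275e+00]
1 2.7 [-7.24756402e-01  6.46599430e-01  1.59472948e+00 -4.44089210e-16
  9.00263741e-01 -2.34267662e+00]
1 16 [-2.52619464e-01  5.16454453e-01  1.87085134e+00 -4.44089210e-16
  7.54286865e-01 -2.10266847e+00]
1 [-6.54623696e-01  1.54432342e-01  1.88668590e+00 -4.44089210e-16
  1.10047441e+00 -2.22542002e+00]
0.15
```

Run:
```python
from workcell import env
from h import *
def shot(n):
    p=env.snapshot("wrist"); cv2.imwrite(f"pics/{n}.png",p["img"]); np.savez(f"pics/{n}.npz",**{k:p[k] for k in ["img","depth","mtx","xyz","attitude"]}); return p
env.goto([.36,-.18,.17],quat(toolM([1,0,0],[0,0,1])))
t=env.read_clock();p=shot("w1")
for q in ["short_hold","short_bar","medium_hold","medium_bar","long_hold","long_bar"]:
    print(q,[(np.round(d["centre"]),round(d["conf"],2)) for d in env.look_for(p,q)][:5])
px,py,nz=railframe(np.radians(38.5))
env.goto(.545*px+(-.183)*py+(-.266+.15)*nz,quat(toolM(px,nz)))
t2=env.read_clock();p=shot("w2")
for q in ["place_left","place_mid","place_right"]:
    print(q,[(np.round(d["centre"]),round(d["conf"],2)) for d in env.look_for(p,q)][:5])
print(t,t2,env.read_clock())
```

```text
short_hold [(array([251.,  46.]), 0.65)]
short_bar [(array([248.,  48.]), 0.68)]
medium_hold [(array([379.,  76.]), 0.78), (array([462., 102.]), 0.61)]
medium_bar [(array([463., 104.]), 0.77), (array([377.,  74.]), 0.7), (array([253.,  46.]), 0.59)]
long_hold [(array([142.,  83.]), 0.73), (array([ 9., 13.]), 0.73)]
long_bar [(array([144.,  84.]), 0.9), (array([292., 253.]), 0.82)]
place_left [(array([260., 153.]), 0.83), (array([508., 307.]), 0.49)]
place_mid [(array([259., 155.]), 0.92), (array([415., 240.]), 0.66)]
place_right [(array([263., 156.]), 0.58)]
1.6667 3.375 3.575
```

View pics/w1.png

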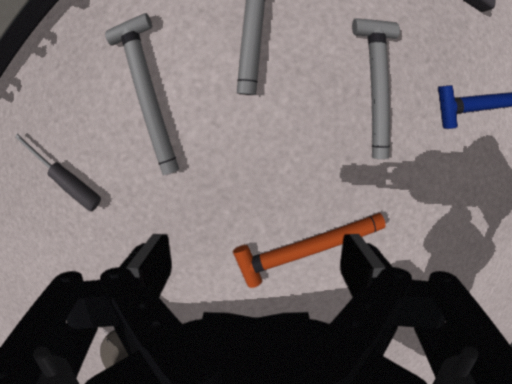

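View pics/w2.png

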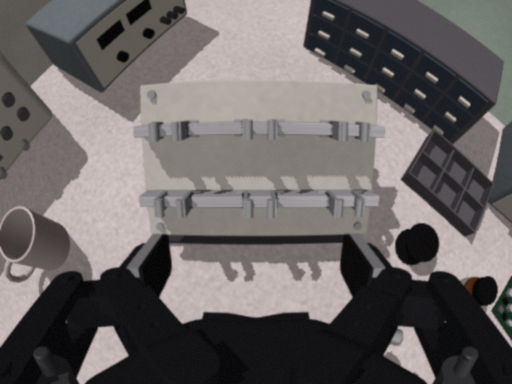

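Wrist view w1 shows the long spanner (142,85), short (251,46, bar out of frame) and medium (379,76). View w2 shows the rail with jaw pairs at columns ~168, 260 and 350, and bars at rows 129 and 202. Next I'll fit T-models and the rail frame to all the clouds.

```bash
cat > fit.py <<'E'
from h import *
from scipy.optimize import least_squares
LEN={"short":.063,"medium":.089,"long":.115}
def cyl(P,a0,a1,ax,r=.011):
    # finite cylinder along axis ax (0 or 1) from a0..a1
    o=1-ax; rad=np.hypot(P[:,o],P[:,2])-r; l=np.maximum(a0-P[:,ax],P[:,ax]-a1)
    return np.where((rad>0)&(l>0),np.hypot(np.maximum(rad,0),np.maximum(l,0)),np.maximum(rad,l))
def sdf(P,L): 
    Q=P-[.07,0,0]; return np.minimum(cyl(P,-L,.07,0),cyl(Q,-.028,.028,1))
def fitT(X,name,x0):
    L=LEN[name]
    def f(v):
        c,s=np.cos(v[2]),np.sin(v[2]); d=X-[v[0],v[1],.011+v[3]]
        return sdf(np.stack([d[:,0]*c+d[:,1]*s,-d[:,0]*s+d[:,1]*c,d[:,2]],1),L)
    r=least_squares(f,[*x0,0.],loss="soft_l1",f_scale=.002,x_scale=[.01,.01,.1,.01]); return r.x,np.sqrt(np.median(r.fun**2))
E
python3 - <<'E'
from fit import *
init={"short":(.52,-.173,np.radians(-6)),"medium":(.48,-.323,np.radians(2.7)),"long":(.475,-.043,np.radians(16.2))}
for n,f in(("top0",0),("scene0",0),("w1",1)):
    p=dict(np.load(f"pics/{n}.npz")); X=cloud(p,f).reshape(-1,3); X=X[~np.isnan(X[:,0])]
    for k,x0 in init.items():
        d=X-[x0[0],x0[1],0]; c,s=np.cos(x0[2]),np.sin(x0[2])
        u=d[:,0]*c+d[:,1]*s; v=-d[:,0]*s+d[:,1]*c
        P=X[(u>-.17)&(u<.12)&(abs(v)<.05)&(X[:,2]>.008)&(X[:,2]<.04)]
        r,e=fitT(P,k,x0); print(n,k,len(P),r[:2].round(4),np.degrees(r[2]).round(2),"dz",r[3].round(4),"res",e.round(4))
E
```

```text
top0 short 272 [ 0.5086 -0.1734] -4.68 dz -0.0011 res 0.002
top0 medium 311 [ 0.4634 -0.3256] 3.16 dz -0.0012 res 0.0017
top0 long 348 [ 0.4663 -0.0465] 15.7 dz -0.0011 res 0.0019
scene0 short 345 [ 0.5095 -0.1755] -4.85 dz -0.0001 res 0.0012
scene0 medium 326 [ 0.4646 -0.3272] 3.55 dz -0.0006 res 0.0012
scene0 long 450 [ 0.4678 -0.0479] 16.33 dz -0.0004 res 0.001
w1 short 1867 [ 0.5095 -0.1765] -5.07 dz -0.0007 res 0.0004
w1 medium 2892 [ 0.4656 -0.3285] 3.21 dz -0.0008 res 0.0005
w1 long 3303 [ 0.4686 -0.0486] 16.2 dz -0.0006 res 0.0004
```

Run:
```python
from h import *
px,py,nz=railframe(np.radians(38.5))
for n,f in(("w2",1),("top0",0),("scene0",0)):
    p=dict(np.load(f"pics/{n}.npz")); X=cloud(p,f); X=X.reshape(-1,3); X=X[~np.isnan(X[:,0])]
    q=np.stack([X@px,X@py,X@nz],1)
    m=(abs(q[:,0]-.558)<.13)&(abs(q[:,1]+.183)<.18)&(abs(q[:,2]+.25)<.06)&(X[:,2]>.015); q=q[m];X=X[m]
    pl=q[abs(q[:,2]+.265)<.008]
    A=np.c_[pl[:,:2],np.ones(len(pl))]
    for _ in range(5):
        c=np.linalg.lstsq(A,pl[:,2],rcond=None)[0]; r=pl[:,2]-A@c; k=abs(r)<.003; pl=pl[k];A=A[k]
    h=q[:,2]-np.c_[q[:,:2],np.ones(len(q))]@c
    print(n,"plane slopes",c[:2].round(4),"offset at centre",(c@[.558,-.183,1]).round(4),"ext x",np.percentile(pl[:,0],[.3,99.7]).round(4),"y",np.percentile(pl[:,1],[.3,99.7]).round(4))
    hh,e=np.histogram(h,bins=np.arange(-.01,.07,.003)); print([(round(b,3),int(a)) for a,b in zip(hh,e)])
    b=q[(h>.022)&(h<.034)]; hx,e=np.histogram(b[:,0],bins=np.arange(.44,.68,.004)); print("bar x",[(round(v,3),int(a)) for a,v in zip(hx,e) if a>5])
    for lo,hi in((.49,.56),(.56,.64)):
        j=q[(h>.037)&(q[:,0]>lo)&(q[:,0]<hi)]; hx,e=np.histogram(j[:,1],bins=np.arange(-.34,-.02,.004)); print("jaw y",[(round(v,3),int(a)) for a,v in zip(hx,e) if a>3])
        hx,e=np.histogram(j[:,0],bins=np.arange(.44,.68,.004)); print("jaw x",[(round(v,3),int(a)) for a,v in zip(hx,e) if a>3])
```

```text
w2 plane slopes [-0.0005  0.0008] offset at centre -0.2618 ext x [0.468 0.646] y [-0.3221 -0.0552]
[(np.float64(-0.01), 0), (np.float64(-0.007), 0), (np.float64(-0.004), 2411), (np.float64(-0.001), 24214), (np.float64(0.002), 397), (np.float64(0.005), 104), (np.float64(0.008), 158), (np.float64(0.011), 155), (np.float64(0.014), 391), (np.float64(0.017), 188), (np.float64(0.02), 197), (np.float64(0.023), 238), (np.float64(0.026), 2274), (np.float64(0.029), 2036), (np.float64(0.032), 106), (np.float64(0.035), 76), (np.float64(0.038), 84), (np.float64(0.041), 75), (np.float64(0.044), 91), (np.float64(0.047), 128), (np.float64(0.05), 1117), (np.float64(0.053), 1074), (np.float64(0.056), 1), (np.float64(0.059), 0), (np.float64(0.062), 0), (np.float64(0.065), 0)]
bar x [(np.float64(0.508), 31), (np.float64(0.512), 500), (np.float64(0.516), 597), (np.float64(0.52), 770), (np.float64(0.524), 448), (np.float64(0.584), 34), (np.float64(0.588), 684), (np.float64(0.592), 716), (np.float64(0.596), 722), (np.float64(0.6), 146)]
jaw y [(np.float64(-0.296), 55), (np.float64(-0.292), 73), (np.float64
[... 4564 characters left out ...]
jaw x [(np.float64(0.512), 16), (np.float64(0.516), 15), (np.float64(0.52), 17), (np.float64(0.524), 46), (np.float64(0.528), 38)]
jaw y [(np.float64(-0.296), 8), (np.float64(-0.292), 14), (np.float64(-0.288), 11), (np.float64(-0.272), 6), (np.float64(-0.268), 10), (np.float64(-0.264), 14), (np.float64(-0.204), 15), (np.float64(-0.2), 11), (np.float64(-0.18), 10), (np.float64(-0.176), 16), (np.float64(-0.116), 11), (np.float64(-0.112), 15), (np.float64(-0.108), 7), (np.float64(-0.092), 9), (np.float64(-0.088), 11), (np.float64(-0.084), 13)]
jaw x [(np.float64(0.584), 8), (np.float64(0.588), 20), (np.float64(0.592), 19), (np.float64(0.596), 19), (np.float64(0.6), 72), (np.float64(0.604), 49)]
```

All three cameras agree within about 2 mm. I'll refine the rail frame, then grasp the short spanner and check the grip in the wrist view.

Run:
```python
from h import *
px,py,nz=railframe(np.radians(38.5))
for n,f in(("w2",1),("top0",0),("scene0",0)):
    p=dict(np.load(f"pics/{n}.npz")); X=cloud(p,f).reshape(-1,3); X=X[~np.isnan(X[:,0])]
    q=np.stack([X@px,X@py,X@nz],1); q=q[(abs(q[:,0]-.558)<.06)&(abs(q[:,1]+.183)<.15)]
    h=q[:,2]+.2622; j=q[(h>.047)&(h<.06)]
    M=[]
    for c in(-.28,-.19,-.1):
        row=[]
        for lo,hi in((.5,.55),(.57,.62)):
            s=j[(j[:,0]>lo)&(j[:,0]<hi)]; L=s[(s[:,1]>c)&(s[:,1]<c+.03)][:,1]; Rr=s[(s[:,1]<c)&(s[:,1]>c-.03)][:,1]
            row.append((( np.percentile(L,[2,98]).mean()+np.percentile(Rr,[2,98]).mean())/2).round(4)); 
        M.append(row)
    print(n,M, "x", [np.percentile(j[(j[:,0]>a)&(j[:,0]<b)][:,0],[2,98]).round(4).tolist() for a,b in((.5,.55),(.57,.62))])
```

```text
w2 [[np.float64(-0.2784), np.float64(-0.2781)], [np.float64(-0.1886), np.float64(-0.1887)], [np.float64(-0.0987), np.float64(-0.099)]] x [[0.5098, 0.5274], [0.5857, 0.603]]
top0 [[np.float64(-0.275), np.float64(-0.275)], [np.float64(-0.185), np.float64(-0.1852)], [np.float64(-0.0953), np.float64(-0.0953)]] x [[0.5092, 0.5277], [0.5847, 0.6035]]
scene0 [[np.float64(-0.2774), np.float64(-0.2772)], [np.float64(-0.1876), np.float64(-0.1876)], [np.float64(-0.0978), np.float64(-0.0977)]] x [[0.5106, 0.5306], [0.5873, 0.6064]]
```

```bash
cat >> h.py <<'E'
YAW=np.radians(38.5); PX,PY,NZ=railframe(YAW); PC=np.array([.5565,-.1882,-.2622])
A=.009 # TCP ahead of shank axis
SP={"short":(.5095,-.1762,np.radians(-5.0)),"medium":(.4653,-.3280,np.radians(3.3)),"long":(.4684,-.0484,np.radians(16.2))}
def railpos(x,y,h): # point in rail coords: x,y offset from mid place, h above panel (unpressed)
    return (PC[0]+x)*PX+(PC[1]+y)*PY+(PC[2]+h)*NZ
QR=quat(toolM(PX,NZ))
def shot(env,n,cam="wrist"):
    p=env.snapshot(cam); cv2.imwrite(f"pics/{n}.png",p["img"]); np.savez(f"pics/{n}.npz",**{k:p[k] for k in ["img","depth","mtx","xyz","attitude"]}); return p
def pick(env,k):
    x,y,a=SP[k]; q=quat(toolM([np.cos(a),np.sin(a),0],[0,0,1]))
    env.goto([x,y,.10],q); print("t",env.read_clock())
    s=env.move_straight([x,y,.011-A],q,max_speed=.12,f_stop=15); print("down stop",s,env.read_position().round(4))
    env.gripper_close(); print("open",env.read_opening())
    env.move_straight([x,y,.15],q,max_speed=.2); print("lifted",env.read_opening(),env.read_contact_force().round(2),"t",env.read_clock())
E
python3 - <<'E'
from workcell import env
from h import *
pick(env,"short"); shot(env,"g1")
E
```

```text
t 4.8917
down stop False [ 0.5101 -0.1763  0.0027]
open -0.00034622409986356356
lifted -2.5703874994711754e-05 [-0.37  0.47  0.1 ] t 7.5167
```

View pics/g1.png

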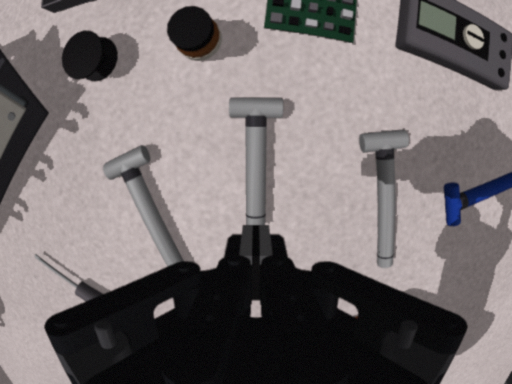

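The fingers shut on nothing. View g1 still shows the short spanner lying flat, with its bar at (256,107) and plain end at (256,222). I'll refit its pose.

```bash
cat >> fit.py <<'E'
def fitflat(n,f,k,x0):
    p=dict(np.load(f"pics/{n}.npz")); X=cloud(p,f).reshape(-1,3); X=X[~np.isnan(X[:,0])]
    d=X-[x0[0],x0[1],0]; c,s=np.cos(x0[2]),np.sin(x0[2]); u=d[:,0]*c+d[:,1]*s; v=-d[:,0]*s+d[:,1]*c
    P=X[(u>-.17)&(u<.13)&(abs(v)<.06)&(X[:,2]>.008)&(X[:,2]<.04)]
    r,e=fitT(P,k,x0); print(n,k,len(P),r[:2].round(4),np.degrees(r[2]).round(2),"dz",r[3].round(4),"res",e.round(4)); return r
E
python3 - <<'E'
from workcell import env
from fit import *
for k in SP: fitflat("g1",1,k,SP[k])
r=fitflat("g1",1,"short",(SP["short"][0]+.03,SP["short"][1],SP["short"][2]))
print(env.read_position(),env.read_orientation(),env.read_joint_positions())
E
```

```text
g1 short 3450 [ 0.511  -0.1765] -4.99 dz -0.0007 res 0.0005
g1 medium 2896 [ 0.4654 -0.3285] 3.26 dz -0.0008 res 0.0004
g1 long 2661 [ 0.4685 -0.0485] 16.09 dz -0.0007 res 0.0004
g1 short 3730 [ 0.5284 -0.1776] -4.4 dz -0.0001 res 0.0012
[ 0.50866116 -0.17576734  0.14853829] [-0.47678493 -0.52098521 -0.47865376  0.52167147] [-4.75150593e-01  4.09074968e-01  1.55733378e+00  5.92431712e-06
  1.17799938e+00  1.18288919e+00]
```

The spanner barely moved. I'll measure where the fingertips sit in the tool frame, open (w1) versus shut (g1), from the depth data.

Run:
```python
from h import *
for n,pos,q in(("w1",[.36,-.18,.17],quat(toolM([1,0,0],[0,0,1]))),("w2",.545*PX-.183*PY+(-.266+.15)*NZ,QR),("g1",[.50866,-.17577,.14854],[-0.47678493,-0.52098521,-0.47865376,0.52167147])):
    p=dict(np.load(f"pics/{n}.npz")); X=cloud(p,1).reshape(-1,3); X=X[~np.isnan(X[:,0])]
    t=(X-np.array(pos))@Rm(q)
    c=(t[:,0]>-.06)&(t[:,0]<.03)&(abs(t[:,1])<.05)&(abs(t[:,2])<.07)
    s=t[c]; print(n,len(s)); 
    for a,b in((-.06,-.05),(-.05,-.04),(-.04,-.03),(-.03,-.02),(-.02,-.015),(-.015,-.01),(-.01,-.005),(-.005,0),(0,.005),(.005,.01),(.01,.02)):
        w=s[(s[:,0]>a)&(s[:,0]<b)]
        if len(w)>3: print(a,len(w),"y",w[:,1].min().round(3),w[:,1].max().round(3),"z",np.percentile(w[:,2],[1,99]).round(3),"min|z|",np.percentile(abs(w[:,2]),2).round(4))
```

```text
w1 770
-0.06 727 y -0.011 0.012 z [-0.053  0.056] min|z| 0.0406
-0.05 43 y -0.009 0.009 z [-0.041  0.045] min|z| 0.0408
w2 751
-0.06 718 y -0.012 0.011 z [-0.053  0.056] min|z| 0.0407
-0.05 33 y -0.01 0.007 z [-0.042  0.045] min|z| 0.0408
g1 884
-0.06 525 y 0.007 0.012 z [-0.012  0.014] min|z| 0.0004
-0.05 355 y 0.007 0.012 z [-0.012  0.014] min|z| 0.0002
-0.04 4 y 0.011 0.011 z [-0.001  0.007] min|z| 0.0007
```

Depth puts the shut fingertips about 40 mm behind the reported TCP, which would explain closing above the spanner. I'll check this independently with the scene camera.

Run:
```python
from workcell import env
from h import *
p=shot(env,"s1","scene"); pos=np.array(env.read_position()); q=env.read_orientation()
X=cloud(p); t=(X-pos)@Rm(q)
m=(abs(t[...,1])<.03)&(abs(t[...,2])<.03)&(t[...,0]<.05)&(t[...,0]>-.2)
print(m.sum(), np.sort(t[m][:,0])[::-1][:12].round(4))
ys,xs=np.where(m); print(xs.min(),xs.max(),ys.min(),ys.max())
# where would TCP and tips project
Rc=Rm(p["attitude"]); 
for o in(0,-.02,-.04,-.06):
    c=Rc.T@(pos+Rm(q)@[o,0,0]-p["xyz"]); print(o,(p["mtx"]@(c/c[2]))[:2].round(1), "depth",c[2].round(3))
a=p["img"][60:220,150:400]; cv2.imwrite("pics/s1c.png",cv2.resize(a,None,fx=3.2,fy=3.2,interpolation=cv2.INTER_CUBIC))
g=dict(np.load("pics/g1.npz")); print("g1 depth col256", g["depth"][190:260:4,250].round(3),g["depth"][190:260:4,262].round(3))
```

```text
344 [-0.0358 -0.0376 -0.0382 -0.0396 -0.041  -0.0411 -0.0424 -0.0449 -0.0455
 -0.0464 -0.0466 -0.0467]
216 238 100 146
0 [227.3 154. ] depth 1.2
-0.02 [226.9 148.9] depth 1.185
-0.04 [226.6 143.7] depth 1.17
-0.06 [226.2 138.3] depth 1.155
g1 depth col256 [0.318 0.32  0.321 0.322 0.323 0.324 0.324 0.326 0.329 0.146 0.142 0.135
 0.132 0.128 0.125 0.121 0.116 0.115] [0.321 0.32  0.321 0.323 0.325 0.326 0.327 0.328 0.33  0.145 0.141 0.137
 0.133 0.128 0.124 0.12  0.117 0.116]
```

View pics/s1c.png

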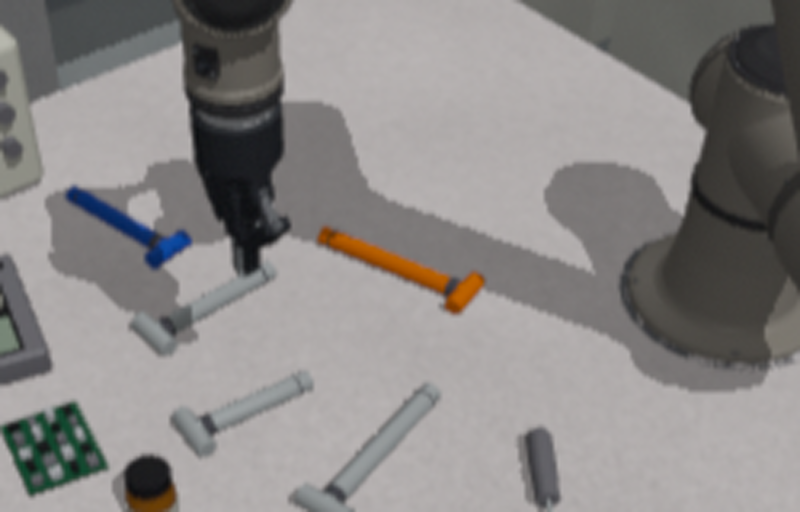

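The scene camera confirms it: the fingertips end about 38 mm short of the reported TCP, along the tool axis. A light touch on bare table with shut fingers will give the exact value.

Run:
```python
from workcell import env
from h import *
q=quat(toolM([1,0,0],[0,0,1]))
env.goto([.50,-.252,.0],q); print(env.read_position().round(4),env.read_clock(), env.read_contact_force().round(2))
s=env.move_straight([.50,-.252,-.052],q,max_speed=.04,f_stop=6); print(s,env.read_position().round(4),env.read_contact_force().round(2),env.read_clock())
env.move_straight([.50,-.252,.03],q,max_speed=.25)
env.release(); print(env.read_opening(),env.read_clock())
```

```text
[ 5.005e-01 -2.520e-01  5.000e-04] 8.325 [ 0.15  0.82 -0.41]
True [ 0.4998 -0.2519 -0.0361] [-1.66  1.57  8.4 ] 9.2083
0.08515517295269125 10.4083
```

Contact came at reported z = −0.036, so the real fingertips sit about 35.5 mm behind the reported TCP. I'll correct for that and re-check reachability at the rail.

```bash
cat >> h.py <<'E'
DX=.0355; A=.008
def tiltM(M,phi): # rotate tool about its own z (jaw axis) by phi
    return M@R.from_euler('z',phi).as_matrix()
def rep(axis,M,phi=0,a=None):
    """reported TCP for shank axis point at `axis`; M untilted tool matrix"""
    a=A if a is None else a
    T=tiltM(M,phi); return np.array(axis)+T[:,0]*(a+DX),quat(T)
E
python3 - <<'E'
from workcell import env
from h import *
M=toolM(PX,NZ)
for phi in (-15,-10,-5,0,5,10,15):
    for dy in(.09,0,-.09):
        o=[]
        for h in (.016,.02,.13):
            r=env.inverse_kinematics(*rep(railpos(0,dy,h),M,np.radians(phi))); o.append(None if r is None else r.round(2).tolist())
        print(phi,dy,o)
print(tiltM(M,np.radians(10))[:,0],M[:,0])
E
```

```text
-15 0.09 [[0.32, 0.46, 1.77, 0.21, 0.59, 1.06], [0.32, 0.45, 1.78, 0.21, 0.59, 1.06], [0.27, 0.23, 1.82, 0.19, 0.78, 1.05]]
-15 0 [[0.16, 0.5, 1.7, 0.28, 0.65, 0.86], [0.16, 0.49, 1.71, 0.28, 0.66, 0.86], [0.09, 0.28, 1.75, 0.26, 0.83, 0.84]]
-15 -0.09 [[0.02, 0.56, 1.59, 0.31, 0.73, 0.71], [0.02, 0.55, 1.59, 0.31, 0.74, 0.71], [-0.06, 0.36, 1.64, 0.29, 0.9, 0.69]]
-10 0.09 [[0.3, 0.44, 1.85, 0.35, 0.46, 0.92], [0.3, 0.43, 1.85, 0.34, 0.47, 0.92], [0.25, 0.2, 1.89, 0.29, 0.66, 0.95]]
-10 0 [[0.14, 0.48, 1.78, 0.43, 0.54, 0.7], [0.13, 0.47, 1.78, 0.43, 0.55, 0.71], [0.06, 0.26, 1.82, 0.37, 0.74, 0.73]]
-10 -0.09 [[-0.01, 0.54, 1.66, 0.46, 0.64, 0.56], [-0.01, 0.53, 1.67, 0.46, 0.65, 0.56], [-0.09, 0.33, 1.71, 0.41, 0.82, 0.57]]
-5 0.09 [[0.29, 0.43, 1.92, 0.58, 0.35, 0.68], [0.28, 0.42, 1.92, 0.57, 0.36, 0.69], [0.22, 0.18, 1.97, 0.42, 0.56, 0.81]]
-5 0 [[0.11, 0.47, 1.85, 0.65, 0.45, 0.47], [0.11, 0.46, 1.85, 0.65, 0.46, 0.48], [0.03, 0.23, 1.89, 0.52, 0.65, 0.57]]
-5 -0.09 [[-0.03, 0.53, 1.73, 0.65, 0.56, 0.36], [-0.04, 0.52, 1.73, 0.65, 0.57, 0.37], [-0.13, 0.31, 1.77, 0.55, 0.75, 
[... 728 characters left out ...]
3]]
10 0 [[0.03, 0.49, 2.04, 1.7, 0.44, -0.63], [0.03, 0.48, 2.04, 1.68, 0.44, -0.61], [-0.08, 0.22, 2.09, 1.22, 0.54, -0.18]]
10 -0.09 [[-0.12, 0.54, 1.91, 1.44, 0.53, -0.47], [-0.13, 0.53, 1.92, 1.43, 0.54, -0.46], [-0.23, 0.3, 1.96, 1.13, 0.66, -0.19]]
15 0.09 [[0.2, 0.48, 2.18, 2.3, 0.48, -1.1], [0.2, 0.47, 2.18, 2.28, 0.48, -1.09], [0.11, 0.17, 2.24, 1.7, 0.43, -0.53]]
15 0 [[0.01, 0.51, 2.09, 1.95, 0.54, -0.9], [0.0, 0.5, 2.1, 1.94, 0.54, -0.89], [-0.11, 0.23, 2.15, 1.48, 0.57, -0.47]]
15 -0.09 [[-0.15, 0.56, 1.97, 1.67, 0.6, -0.72], [-0.15, 0.55, 1.97, 1.66, 0.6, -0.71], [-0.27, 0.32, 2.02, 1.33, 0.69, -0.41]]
[ 0.55338753  0.44018432 -0.70710678] [ 0.4488856   0.35705973 -0.81915204]
```

The left place needs the tool tilted about 10° about the jaw axis, which makes it reachable. Picking the short one again with the correction.

```bash
cat >> h.py <<'E'
SP["short"]=(.5105,-.1763,np.radians(-5.0))
PHI={"short":np.radians(-10),"medium":np.radians(-6),"long":np.radians(-3)}
AA={"short":.007,"medium":.0075,"long":.008}
DY={"short":.09,"medium":0.,"long":-.09}
def pick(env,k):
    x,y,a=SP[k]; M=toolM([np.cos(a),np.sin(a),0],[0,0,1]); f=lambda h:rep([x,y,h],M,PHI[k],AA[k])
    env.goto(*f(.075)); print("t",env.read_clock())
    s=env.move_straight(*f(.011),max_speed=.12,f_stop=15); print("down stop",s,env.read_position().round(4),f(.011)[0].round(4))
    env.gripper_close(); print("open",env.read_opening())
    env.move_straight(*f(.13),max_speed=.2); print("lifted",env.read_opening(),env.read_contact_force().round(2),"t",env.read_clock())
E
python3 - <<'E'
from workcell import env
from h import *
pick(env,"short"); shot(env,"g2"); print(env.read_position(),env.read_orientation())
E
```

```text
t 10.8167
down stop False [ 0.5033 -0.1763 -0.0304] [ 0.5031 -0.1757 -0.0309]
open 0.019444591867818613
lifted 0.01959531816972169 [ 0.69  0.58 -1.61] t 12.85
[ 0.50208581 -0.17514725  0.08652352] [-0.42935585 -0.47723056 -0.52232862  0.56131752]
```

View pics/g2.png

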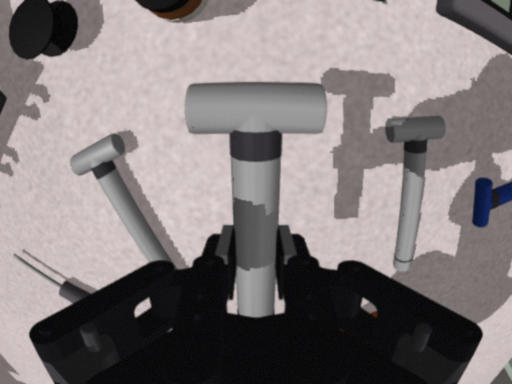

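The short spanner is held, with its bar at (256,108). I'll fit its pose in the hand and compare that with the fingertips.

```bash
cat >> fit.py <<'E'
def inhand(n,k,pos,q,phi,a):
    """fit spanner pose in nominal spanner-in-tool frame; returns deviation (x,y,z, rotvec) """
    p=dict(np.load(f"pics/{n}.npz")); X=cloud(p,1).reshape(-1,3); img=p["img"].reshape(-1,3); ok=~np.isnan(X[:,0])&(img.max(1)>70); X=X[ok]
    T=Rm(q); # nominal spanner frame in tool: untilt
    M=T@R.from_euler('z',-phi).as_matrix(); S=np.stack([M[:,1],-M[:,2],-M[:,0]],1)
    o=np.array(pos)-T[:,0]*(a+DX)
    P=(X-o)@S
    P=P[(P[:,0]>-.02)&(P[:,0]<.1)&(abs(P[:,1])<.045)&(P[:,2]>-.012)&(P[:,2]<.03)&((abs(P[:,1])<.014)|(P[:,0]>.04))]
    def f(v):
        return sdf((P-v[:3])@R.from_rotvec(v[3:]).as_matrix(),LEN[k])
    r=least_squares(f,np.zeros(6),loss="soft_l1",f_scale=.001,x_scale=[.01]*3+[.1]*3); v=r.x
    print(n,k,len(P),"off mm",(v[:3]*1e3).round(2),"rot deg",np.degrees(v[3:]).round(2),"res",np.median(abs(r.fun)).round(5)); return v
E
python3 - <<'E'
from fit import *
inhand("g2","short",[0.50208581,-0.17514725,0.08652352],[-0.42935585,-0.47723056,-0.52232862,0.56131752],PHI["short"],AA["short"])
pos=np.array([0.50208581,-0.17514725,0.08652352]);q=[-0.42935585,-0.47723056,-0.52232862,0.56131752]
p=dict(np.load("pics/g2.npz")); X=cloud(p,1); t=((X-pos)@Rm(q)).reshape(-1,3); g=p["img"].reshape(-1,3).max(1)
for sgn in(-1,1):
    m=(g<60)&(t[:,2]*sgn>.009)&(t[:,2]*sgn<.026)&(abs(t[:,1])<.016)&(t[:,0]>-.07)&(t[:,0]<.0); s=t[m]; print(len(s),"tip x",np.sort(s[:,0])[-8:].round(4), "z rng near tip",np.percentile(s[s[:,0]>-.055][:,2],[2,98]).round(4))
E
```

```text
g2 short 12479 off mm [-0.6  -1.03 -0.91] rot deg [0.06 0.19 0.  ] res 0.00034
574 tip x [-0.0433 -0.043  -0.0428 -0.0428 -0.0426 -0.0421 -0.042  -0.042 ] z rng near tip [-0.0215 -0.009 ]
725 tip x [-0.0435 -0.0434 -0.0429 -0.0428 -0.0428 -0.0428 -0.0419 -0.0414] z rng near tip [0.0107 0.0237]
```

The grip is central, but the tips at 20 mm opening reach only to about the shank axis. They sit ~6.5 mm farther back than when shut, and the 19.5 mm opening reading fits that. Pressing with this grip is risky, so I'll set it down and regrip deeper.

```bash
sed -i 's/^DX=.0355; A=.008/DX=.042; A=.008/' h.py
python3 - <<'E'
from workcell import env
from fit import *
x,y,a=SP["short"]; M=toolM([np.cos(a),np.sin(a),0],[0,0,1]); f=lambda h,A_:rep([x,y,h],M,PHI["short"],A_)
s=env.move_straight(*f(.0115,.0005),max_speed=.2,f_stop=12); print(s,env.read_position().round(4))
env.release()
s=env.move_straight(*f(.011,.007),max_speed=.1,f_stop=12); print(s,env.read_position().round(4),f(.011,.007)[0].round(4))
env.gripper_close(); print("open",env.read_opening(),env.read_contact_force().round(1))
env.move_straight(*f(.13,.007),max_speed=.2); print("lifted",env.read_opening(),"t",env.read_clock())
shot(env,"g3"); pos,q=env.read_position(),env.read_orientation()
v=inhand("g3","short",pos,q,PHI["short"],.007)
E
```

```text
True [ 0.5002 -0.1743 -0.0316]
False [ 0.5016 -0.1754 -0.0376] [ 0.502  -0.1756 -0.0373]
open 0.019890487739004994 [-0.5  1.4 17.9]
lifted 0.019966093426791228 t 15.7417
g3 short 12671 off mm [-4.76 -1.03 -3.19] rot deg [0.13 0.33 0.34] res 0.00033
```

View pics/g3.png

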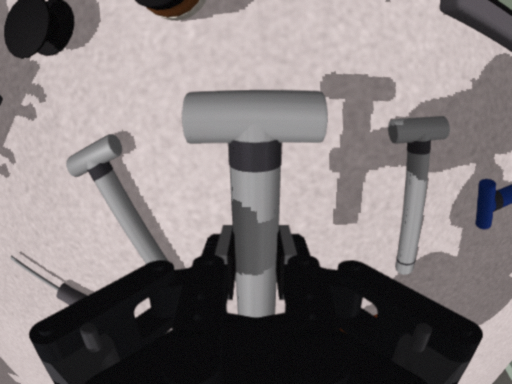

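The grip is now well inside the pads. The table touched the tips at 18 N while closing, so I'll use slightly less depth for the others. Placing the short one with the in-hand offsets compensated.

```bash
cat >> h.py <<'E'
PC=np.array([.5565,-.1886,-.2620])
def placer(k,v,a,dx):
    M=toolM(PX,NZ); T=tiltM(M,PHI[k])
    return lambda h,x=0.: (railpos(x-v[0],DY[k]-v[1],h-v[2])+T[:,0]*(a+dx),quat(T))
def place(env,k,v,a,dx,hvia=.17):
    f=placer(k,v,a,dx)
    for h in(hvia,.075,.016): assert env.inverse_kinematics(*f(h)) is not None,h
    env.goto(*f(hvia)); print("pre t",env.read_clock())
    env.move_straight(*f(.075),max_speed=.15)
    env.pause(.1); F0=env.read_contact_force()
    print("h.075 err",((env.read_position()-f(.075)[0])@np.stack([PX,PY,NZ],1)).round(4),"F",F0.round(1))
    s=env.move_straight(*f(.015),max_speed=.04,f_stop=20)
    e=(env.read_position()-f(.015)[0])@NZ; F=env.read_contact_force()-F0
    print("pressed stop",s,"h now",round(.015+e,4),"Fn",round(F@NZ,1),"F rail",(F@np.stack([PX,PY,NZ],1)).round(1),"t",env.read_clock())
    return f,F0
E
cat > st.py <<'E'
import json
E
python3 - <<'E'
from workcell import env
from h import *
v=np.array([-4.76,-1.03,-3.19])*1e-3
f,F0=place(env,"short",v,.007,.042)
shot(env,"p1"); print(env.read_opening())
E
```

```text
pre t 17.3917
h.075 err [ 0.0007 -0.0003  0.0008] F [-0.1 -0.  -2.2]
pressed stop True h now 0.0196 Fn 10.7 F rail [ 2.6 -1.2 10.7] t 19.5417
0.01968328202683372
```

View pics/p1.png

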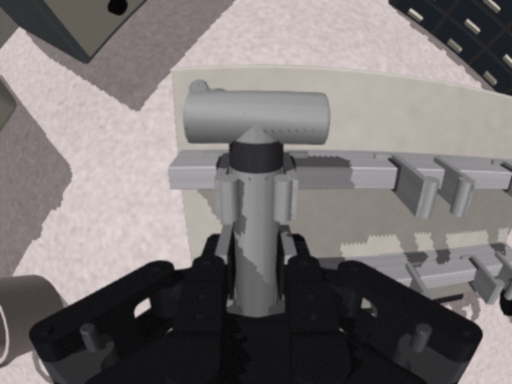

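Stopped at h = 19.6 mm, where a seated shank on the hard stop should be (20 mm). In p1 the shank (256,200) lies between the upper jaw rollers. I'll measure its height above the panel now.

```bash
cat >> fit.py <<'E'
def seated(n,k,y,press=0.,xr=(-.03,.1)):
    """fit panel plane offset and spanner pose in rail coords about expected place y"""
    p=dict(np.load(f"pics/{n}.npz")); X=cloud(p,1).reshape(-1,3); g=p["img"].reshape(-1,3).max(1); ok=~np.isnan(X[:,0]); X=X[ok]; g=g[ok]
    q=X@np.stack([PX,PY,NZ],1)-PC
    pl=q[(abs(q[:,0])<.088)&(abs(q[:,1])<.132)&(abs(q[:,2]+press)<.008)][:,2]; z0=np.median(pl)
    P=q-[0,y,z0+.04]
    P=P[(P[:,0]>xr[0])&(P[:,0]<xr[1])&(P[:,2]>-.011)&(P[:,2]<.02)&(g[:]>60)&(((abs(P[:,1])<.010))|((P[:,0]>.05)&(abs(P[:,1])<.04)))]
    f=lambda v: sdf((P-v[:3])@R.from_rotvec(v[3:]).as_matrix(),LEN[k])
    r=least_squares(f,np.zeros(6),loss="soft_l1",f_scale=.001,x_scale=[.01]*3+[.1]*3); v=r.x
    print(n,k,len(pl),"panel z",round(z0*1e3,2),"n",len(P),"off mm",(v[:3]*1e3).round(2),"rot deg",np.degrees(v[3:]).round(2),"res",np.median(abs(r.fun)).round(5)); return v
E
python3 - <<'E'
from fit import *
seated("p1","short",.09,press=.02,xr=(-.005,.1))
seated("p1","short",.09,press=.015,xr=(-.005,.1))
E
```

```text
p1 short 32951 panel z -19.77 n 12303 off mm [-1.22 -0.13 -0.23] rot deg [-1.36  0.13 -0.26] res 0.00037
p1 short 34048 panel z -19.75 n 12303 off mm [-1.22 -0.13 -0.26] rot deg [-1.36  0.13 -0.26] res 0.00037
```

Fully home: the panel is pressed 19.8 mm and the shank is within 0.3 mm of seated depth. Backing off with the spring, releasing, and checking.

```bash
cat >> h.py <<'E'
def letgo(env,f,hout=.15):
    env.move_straight(*f(.036),max_speed=.06); print("backed F",env.read_contact_force().round(1))
    env.release()
    env.move_straight(*f(hout),max_speed=.2); print("out",env.read_opening(),"t",env.read_clock())
E
python3 - <<'E'
from workcell import env
from fit import *
f=placer("short",np.array([-4.76,-1.03,-3.19])*1e-3,.007,.042)
letgo(env,f); shot(env,"r1"); seated("r1","short",.09)
E
```

```text
backed F [-0.4 -2.   3.2]
out 0.08527375204889046 t 21.3833
r1 short 24093 panel z 0.19 n 4484 off mm [-1.03 -0.09 -0.29] rot deg [-1.44 -0.03 -0.03] res 0.0004
```

View pics/r1.png

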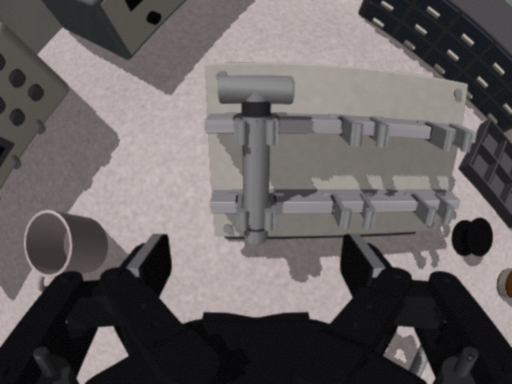

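The short spanner is seated left, within about 1 mm and 1.5°. Now the medium.

```bash
sed -i 's/^DX=.042; A=.008/DX=.036; A=.0085/; s/^AA=.*/AA={"short":.007,"medium":.0085,"long":.0085}/; s/f(.13),max_speed=.2/f(.19),max_speed=.25/' h.py
python3 - <<'E'
from workcell import env
from fit import *
k="medium"; pick(env,k); shot(env,"g4"); v=inhand("g4",k,env.read_position(),env.read_orientation(),PHI[k],AA[k]); np.save("v_medium.npy",v)
E
```

```text
t 23.5667
down stop False [ 0.4611 -0.3284 -0.0328] [ 0.4607 -0.3283 -0.0333]
open 0.019946302139530515
lifted 0.02003831109139446 [-0.06 -0.11 -1.37] t 25.7333
g4 medium 12392 off mm [-0.03 -1.1  -0.92] rot deg [ 0.01  0.11 -0.07] res 0.00033
```

View pics/g4.png

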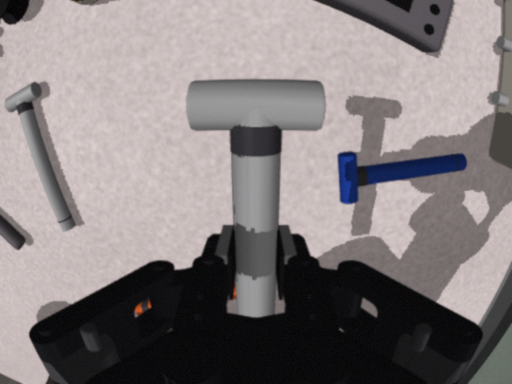

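The medium one is held cleanly, with its bar at (256,105). Placing it.

Run:
```python
from workcell import env
from fit import *
k="medium"; v=np.load("v_medium.npy"); f,F0=place(env,k,v,AA[k],DX); shot(env,"p2"); w=seated("p2",k,0,press=.02,xr=(-.005,.1))
if abs(w[2])<.002 and abs(w[1])<.003:
    letgo(env,f); shot(env,"r2"); seated("r2",k,0); seated("r2","short",.09)
```

```text
pre t 27.6
h.075 err [ 0.0007 -0.0005  0.0008] F [ 0.6  0.5 -2.1]
pressed stop True h now 0.0182 Fn 10.2 F rail [ 0.4 -0.  10.2] t 29.7917
p2 medium 37825 panel z -19.8 n 12069 off mm [-0.88  0.01 -0.29] rot deg [-0.05  0.12 -0.03] res 0.00039
backed F [-1.2 -0.6  0.9]
out 0.08562788865231163 t 31.6583
r2 medium 23203 panel z 0.19 n 4305 off mm [-0.84 -0.03 -0.31] rot deg [-0.1  -0.01  0.01] res 0.0004
r2 short 23203 panel z 0.19 n 3663 off mm [-0.99  0.17 -0.21] rot deg [-1.46  0.06 -0.11] res 0.00041
```

```bash
ls -t pics | head -3
```

```text
r2.npz
r2.png
p2.npz
```

The medium one is seated and the short one is undisturbed. Now the long one.

Run:
```python
from workcell import env
from fit import *
k="long"; pick(env,k); shot(env,"g5"); v=inhand("g5",k,env.read_position(),env.read_orientation(),PHI[k],AA[k]); np.save("v_long.npy",v)
```

```text
t 32.7667
down stop False [ 0.4667 -0.0489 -0.0329] [ 0.4662 -0.049  -0.0334]
open 0.019391604936621218
lifted 0.01982165664547228 [ 0.02  0.11 -2.63] t 34.9333
g5 long 12283 off mm [-0.03 -1.1  -0.97] rot deg [ 0.07 -0.06 -0.06] res 0.00034
```

View pics/g5.png

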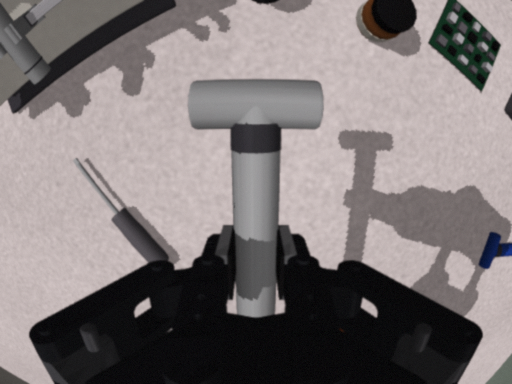

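View pics/r2.png

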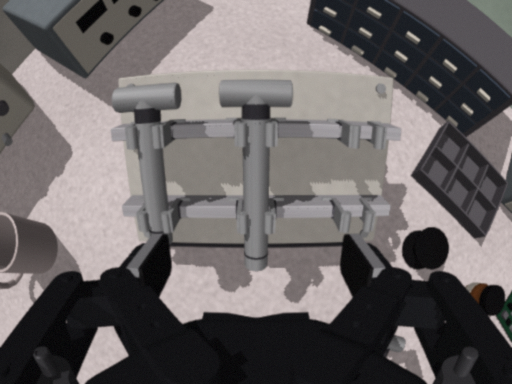

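In r2 the short (150,150) and medium (256,170) are clipped in. In g5 the long one is held squarely, with its bar at (256,104). Placing it on the right.

Run:
```python
from workcell import env
from fit import *
k="long"; v=np.load("v_long.npy"); f,F0=place(env,k,v,AA[k],DX); shot(env,"p3"); w=seated("p3",k,-.09,press=.02,xr=(-.005,.1))
if abs(w[2])<.002 and abs(w[1])<.003:
    letgo(env,f); shot(env,"r3")
    for a,y in(("long",-.09),("medium",0),("short",.09)): seated("r3",a,y)
```

```text
pre t 35.7417
h.075 err [ 0.0006 -0.0006  0.0009] F [-0.6  0.2 -2. ]
pressed stop True h now 0.0196 Fn 10.2 F rail [ 1.4 -0.7 10.2] t 37.8917
p3 long 26924 panel z -19.81 n 11409 off mm [-0.7   0.04 -0.32] rot deg [0.06 0.14 0.06] res 0.00039
backed F [-0.5 -0.3  0.7]
out 0.08528200800728203 t 39.7333
r3 long 18343 panel z -1.9 n 4169 off mm [-0.54  0.01 -0.35] rot deg [0.1  0.   0.07] res 0.00042
r3 medium 18343 panel z -1.9 n 3649 off mm [-0.72  0.19 -0.29] rot deg [ 0.22  0.04 -0.04] res 0.00042
r3 short 18343 panel z -1.9 n 2555 off mm [-1.04  0.48 -0.18] rot deg [-1.3   0.06 -0.37] res 0.00045
```

View pics/r3.png

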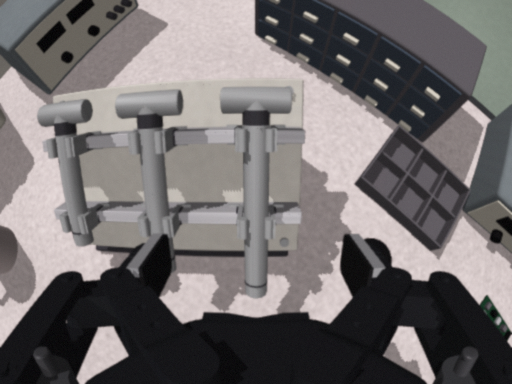

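All three are seated. A quick check that the bystanders are unmoved, then I'll hand in.

Run:
```python
from workcell import env
from fit import *
p=shot(env,"s2","scene"); p0=dict(np.load("pics/scene0.npz"))
X0=cloud(p0);X=cloud(p)
for n,c in(("screwdriver",(.356,.08)),("jar",(.666,-.119)),("reel",(.666,.001)),("meter",(.67,-.395)),("board",(.70,-.253)),("tray",(.76,-.01)),("mug",(.33,.42))):
    o=[]
    for Y in(X0,X):
        m=(np.hypot(Y[...,0]-c[0],Y[...,1]-c[1])<.075)&(Y[...,2]>.008); o.append((m.sum(),Y[m].mean(0).round(3).tolist()))
    print(n,o)
env.pause(.3); r=shot(env,"r4")
for a,y in(("long",-.09),("medium",0),("short",.09)): seated("r4",a,y)
print(env.read_clock(),env.read_contact_force().round(1)); env.finish_job()
```

```text
screwdriver [(np.int64(220), [0.351, 0.074, 0.021]), (np.int64(2401), [0.35, 0.069, 0.534])]
jar [(np.int64(317), [0.666, -0.119, 0.043]), (np.int64(321), [0.665, -0.119, 0.043])]
reel [(np.int64(274), [0.666, 0.001, 0.038]), (np.int64(298), [0.659, 0.005, 0.066])]
meter [(np.int64(737), [0.673, -0.399, 0.033]), (np.int64(734), [0.673, -0.399, 0.033])]
board [(np.int64(257), [0.698, -0.251, 0.012]), (np.int64(236), [0.699, -0.249, 0.012])]
tray [(np.int64(557), [0.775, -0.017, 0.021]), (np.int64(555), [0.775, -0.017, 0.021])]
mug [(np.int64(1324), [0.316, 0.436, 0.055]), (np.int64(1326), [0.316, 0.436, 0.055])]
r4 long 18395 panel z -1.9 n 4179 off mm [-0.55  0.05 -0.37] rot deg [ 0.04 -0.02 -0.03] res 0.00041
r4 medium 18395 panel z -1.9 n 3609 off mm [-0.78  0.23 -0.29] rot deg [ 0.06  0.02 -0.09] res 0.00041
r4 short 18395 panel z -1.9 n 2540 off mm [-1.01  0.41 -0.17] rot deg [-1.34  0.08 -0.31] res 0.00045
40.1833 [-0.6 -0.2  0.9]
the job is handed in; nothing more can be done
```

All three spanners are clipped into the rail: short left, medium middle, long right, crossbars at the top. I handed the job in at 40.2 s of the 72 s allowed.

**Last checks:** the final wrist picture fits each hold point within about 1.0 mm along the slope, 0.4 mm sideways and 0.4 mm in depth. The shanks are within 0.5° of straight up the slope, and the short spanner is rolled about 1.3°. Each was followed in until the panel was pressed about 19.8 mm and the force stop tripped. The gripper was open and clear at the end.

**What went wrong or disagreed:**
- **Missed first grasp:** the first grasp of the short spanner closed on nothing. The real fingertips sit about 36 mm behind the reported tool point. The wrist and scene cameras both showed it, and a light touch on the table measured it. I corrected for it from then on.
- **Regrip:** the short spanner was set down and gripped again deeper. That shifted it about 5 mm in the grip, which I compensated for, and the table pushed back with about 18 N while the fingers closed.
- **Top camera:** it placed the rail about 3 mm off from the other two cameras, so I used the wrist camera for both the rail and the grips.
- **Panel position:** with the long spanner in, the panel fits about 2 mm lower than before. That is probably the weight of the spanners, and the depth figures are measured from the panel, so it does not affect them.
- **Bystanders:** the jar, multimeter, circuit board, parts tray and mug measured unmoved. The arm was in the scene camera's view of the screwdriver and something above the solder reel spoiled its reading, so I have no final figure for those two. I saw no contact with either.

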